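# Index the cleaning turntable one hole on

### The job

The bowl under treatment stands on an indexing turntable; bring its next part round. With the fingertips, press the turntable's black plunger in, turn the table counter-clockwise (seen from above) to the very next hole, and let the plunger spring fully up there so that the table is locked. Do not touch the bowl or the vial that ride on the table, pick nothing up, and leave the other things where they stand.

Things in the scene. Friction and masses are not known exactly. Their poses are not given: they have to be found in the camera images.
- turntable (a joint): angle of the indexing turntable in rad, positive counter-clockwise seen from above; 0 at the start, where the plunger's pin sits in a hole. Eight holes, one every 45 degrees (0.785 rad). The pin has about 0.015 rad of play in a hole. Locked while the plunger is up; with the plunger pressed it turns against light friction (about 1 to 2 N at the plunger).
- plunger (a joint): how far the indexing plunger is pressed, in m: 0 fully up (pin home in a hole), 0.015 fully pressed. From 0.012 on the pin is clear of the holes. A spring pushes it up (about 4 N at the top, 8 N fully pressed). Between holes the pin's round nose rides under the base's ring, so the plunger stays about 12 mm pressed by itself and springs up when it meets a hole.
- cap_top (a point): centre of the top face of the plunger's round black cap, 47 mm in diameter, level, pressed straight down; 82 mm above the work surface when up. It rides on an arm of the turntable, 110 mm from the turning axis, midway between two upright aluminium cheeks 58 mm apart, open towards the axis and outward; closed fingertips fit between them.
- cheek (a point): middle of the top edge of the counter-clockwise one of the two aluminium cheeks that stand on the turntable's arm on either side of the cap: an upright plate 50 mm long radially, 7 mm thick, top 106 mm above the work surface. Fixed to the turntable; pushing its inner face turns the table counter-clockwise while the plunger is pressed.
- table_center (a point): the turning axis (vertical) at the top of the round turntable, 188 mm in diameter, its cork-covered top 52 mm above the work surface; its z is up
- next_hole (a point): mouth of the hole in the grey base, 45 degrees counter-clockwise (seen from above) of where the plunger stands at the start; on the top of the base (276 mm diameter, 35 mm high, fixed), 110 mm from the axis, one of eight holes of 17 mm. Once the turn is done the cap stands straight above it. Does not move.
- bowl_mid (a point): small blue ceramic bowl being cleaned, loose, upright in the middle of the turntable; 88 mm diameter, 42 mm high; the point is on its axis half-way up; z is up. Rides round with the table.
- vial_mid (a point): small amber vial with a white cap, 22 mm diameter, 34 mm high, standing loose on the turntable on the far side of the bowl from the plunger; the point is on its axis half-way up; z is up. Rides round with the table.
- bottle_mid (a point): white plastic bottle with a cap, 68 mm diameter, 130 mm high; loose bystander; the point is on its vertical centre line half-way up the body
- swab_pot_mid (a point): white ceramic pot, 68 mm diameter, 65 mm high, with wooden swab sticks standing in it to 110 mm; loose bystander; the point is on its vertical centre line half-way up the body
- tape_roll_mid (a point): roll of paper tape lying flat, 90 mm diameter, 25 mm high; loose bystander; the point is on its vertical centre line half-way up the body
- beaker_mid (a point): clear beaker, 64 mm diameter, 75 mm high; loose bystander; the point is on its vertical centre line half-way up the body
- weight_mid (a point): steel weight with a knob, 52 mm diameter, 61 mm high; loose bystander; the point is on its vertical centre line half-way up the body
- eraser_mid (a point): white block eraser, 75 x 45 x 28 mm high; loose bystander; the point is on its vertical centre line half-way up the body
Mind the look-alikes: they are no part of the job. What is shaped like the part that bears bowl_mid but purple or red is not meant.

How it is judged (in metres and radians):
On the way, in this order (a step that is already met when the one before it is completed fails the run):
1. the plunger is pressed in while the table still stands at its first hole (value of joint plunger above 0.006 m and value of joint turntable between -0.15 and 0.15 rad), for 0.05 s.
2. the table is at the next hole counter-clockwise with the plunger sprung up (value of joint turntable between 0.7504 and 0.8204 rad and value of joint plunger below 0.003 m), for 0.2 s.
At the end, for the whole second after the job is handed in: the table stands 45 degrees (within 2) counter-clockwise of its start and at rest, the plunger is up to within 3 mm with its cap above the next hole, the bowl stands upright within 25 mm of the table's axis and the vial upright on the table (all of step 2 and velocity of joint turntable between -0.05 and 0.05 rad/s and linear speed of bowl below 0.02 m/s and horizontal distance between bowl_mid and table_center below 0.025 m and angle between each of bowl_mid, vial_mid's own z axis and vertical below 0.2 rad and horizontal distance between cap_top and next_hole below 0.008 m); the robot touches nothing.
It fails at once if the bowl or the vial is touched by the robot (contact force between any of the fingers, the arm and bowl above 0.3 N or contact force between any of the fingers, the arm and vial above 0.3 N).
It fails at once if the bowl or the vial is lifted, tipped or shifted off its place (horizontal distance between bowl_mid and table_center above 0.025 m or horizontal distance between vial_mid and table_center above 0.095 m or horizontal distance between vial_mid and table_center below 0.05 m or height (world z) of bowl_mid above 0.085 m or height (world z) of vial_mid above 0.081 m or angle between any of bowl_mid, vial_mid's own z axis and vertical above 0.3 rad).
It fails at once if another thing on the work surface is moved more than 30 mm or lifted (distance of any of bottle_mid, swab_pot_mid, tape_roll_mid, beaker_mid, weight_mid, eraser_mid from where it was at the start of the episode above 0.03 m).
It also fails if it takes over 42 s, if anything falls off the work surface, if the arm or the gripper's body presses on something with over 40 N, if the wrist force passes 120 N, or if a joint passes its speed limit or range.

### The arm

A 6-joint arm with a two-finger parallel gripper is mounted at the origin on the work surface. World frame = base frame: x ahead of the robot, y to its left, z up, the work surface at z = 0. Lengths are in m, angles in degrees, forces in N, time in s.
With the tool pointing down it reaches from about 0.4 to 0.825 m from the base axis. Payload 7 kg.
Tool frame: the origin (TCP) lies at the centre of the arm's flange, where the gripper is bolted on; the fingertips stand 178 mm ahead of it and the grasp point (between the pads) lies ahead of it (ctrl.grip_depth is the z of the grasp point in the tool frame, in m); z points along the fingers, x is the direction in which the jaws open and shut, and the axes are right-handed (so a half turn about z gives the same grasp; the last joint's range is limited). The gripper opens to 88 mm and grips with 3 to 60 N. Pads are 19 mm wide; open, the fingers measure 130 mm over their backs; the gripper's body (78 mm by 193 mm) begins 47 mm behind the grasp point.
Start: joints at [-46.977, 20.546, 0.682, 0, -70.136, -16.507], TCP at [0.301, -0.604, 0.405] pointing down, gripper open.
Joint ranges: [-176.03, 176.03], [-82.01, 121.73], [-58.28, 71.71], [-173.87, 95.51], [-174.79, -0.11], [-173.66, 173.66]. Speed limits (degrees/s): [136.94, 136.94, 172.46, 180, 180, 180].

### API

Orientations are given as [roll, pitch, yaw] about the fixed x, y, z axes, in that order (R = Rz(yaw) Ry(pitch) Rx(roll)).
In Python, from plant import ctrl gives the robot as it stands.
- The arm moves only by the tool carry_out, never from a script. Its arguments are lists of equal length, an entry for each row: "linear": the shift along the tool's x, y, z in cm, a list of three; "twist": the turn about the tool's z in degrees. In form: {"linear": [[tx, ty, tz], ...], "twist": [twist, ...]}. A call has 1 to 12 rows; each row is the pose to reach, as a shift and turn from the pose measured when the call began, along the tool's axes at that moment; what a row does not reach only later rows make up. A row lasts 1/12 s, in which the tool goes at most 41.7 mm and 7.16 degrees, less where a joint would pass 70% of its speed; a pose out of reach is approached as far as the arm can. A call with a gripper value outside its range is refused whole. "fingers" is the gripper's target within -1 to 1 (fully open at 1, half-way at 0, shut at -1), set as the call begins (left out, the last holds). The fingers move at their own pace and stop on an object; the grip force is fixed at half the most. Time passes only in rows, so rows that repeat a pose let the fingers close. It gives the time, the measured TCP pose, the force and the opening at its end, in the units of the state.
- ctrl.get_obs(): the state, without advancing time (a new reading comes with each control period).
- ctrl.snapshot(name): name is "scene" or "top" or "wrist"; returns the picture (420x560x3 uint8, blue, green, red); there is no depth.
- ctrl.camera_params(name): a dict with "fovy" (degrees; the focal length in pixels is half the picture's height over the tangent of half this angle, whatever the lens; pixels are square), "cx", "cy" (the principal point, pixels), "eye" and "rotation" of the camera in the world; the wrist camera has in their place "T_tool_cam" (4x4, takes a point from camera to tool coordinates, whose origin is the TCP and whose axes are the tool frame's). Camera axes: x right, y down, z forward; pixel columns grow to the right and rows downward; lengths in m; the calibration is good to about 2 mm. The wrist camera is an equidistant fisheye: a pixel r from the principal point sees the ray r / f radians off the axis. A picture is of the moment at which its call begins: read the wrist's pose just before it. camera_params takes no time and is no camera call.
- ctrl.close_job(): hands the job in, once; it reports no verdict.
The state is a dict: "clock": time; "joint_pos": joint angles; "qvel": joint speeds; "tau": joint torques, N m; "tool_pos": TCP position; "orientation": TCP orientation; "force": force on the tool from outside, world axes, zero at the start; "moment": the same for the moment, N m; "opening": finger opening in m.
Only numpy, scipy, OpenCV 4.12 (cv2) and the standard library are available. Lean on these libraries where they do the work, as an engineer would, in place of code of your own. Each camera call takes 0.05 s, during which the arm holds its last target.

## Working session

There is one attempt and no reset: what is moved stays moved. The work goes in short steps, Python scripts to look and compute and a tool call to move; the robot and the scene stay as the last step left them, time stands still between calls to the robot, and variables do not carry over. Pictures are saved under pics/ and viewed, and the job is handed in when it is done.

Besides the shell and the picture viewer there is one more tool, called after "Call:" as a command line: name --pt "numbers of a row" for each row, then --argument value for the rest. carry_out: Moves the arm, as the interface text tells. Its arguments: {"type":"object","properties":{"linear":{"type":"array","items":{"type":"array","items":{"type":"number"}}},"twist":{"type":"array","items":{"type":"number"}},"fingers":{"type":"number"}},"required":["linear","twist"]}

```bash
mkdir -p pics; ls
python3 - <<'E'
from plant import ctrl
import cv2
o=ctrl.get_obs(); print(o, ctrl.grip_depth)
for n in("scene","top","wrist"):
    print(n,ctrl.camera_params(n)); cv2.imwrite(f"pics/{n}0.png",ctrl.snapshot(n))
E
```

```text
pics
{'clock': 0.0, 'joint_pos': array([-4.69774070e+01,  2.05902975e+01,  6.33742947e-01, -2.02800040e-02,
       -7.01358335e+01, -1.65044129e+01]), 'qvel': array([-0.04028713, -0.08236596, -0.09443802, -0.03611384,  0.00269248,
        0.03186948]), 'tau': array([-1.03990391e-05, -5.82719350e+01,  2.93053436e+01,  6.99719712e+00,
        6.72708979e-03, -2.02061574e-04]), 'tool_pos': array([ 0.30125834, -0.60382065,  0.40373455]), 'orientation': array([-1.79992030e+02, -9.39980041e-02,  1.16511267e+02]), 'force': array([ 0.06670196, -0.11531307,  0.23243782]), 'moment': array([-0.04093198,  0.01365191,  0.00893076]), 'opening': 0.08797950011748502} 0.1593
scene {'fovy': 42.0680562935123, 'cx': 279.1771637403316, 'cy': 202.9119024627275, 'eye': array([ 1.13123712, -0.82522792,  0.77182584]), 'rotation': array([-123.31981695,    1.29520709,   35.00186138])}
top {'fovy': 51.9316401513118, 'cx': 278.6749046507374, 'cy': 208.411772923587, 'eye': array([ 0.47172261, -0.01321966,  1.15196307]), 'rotation': array([-175.95422243,    0.69726066,  -90.98497131])}
wrist {'fovy': 65.70646984690485, 'cx': 279.40325553213063, 'cy': 213.36953548426902, 'T_tool_cam': array([[ 9.99999392e-01, -9.51230221e-04,  5.57177754e-04,
        -3.93270091e-04],
       [ 7.36017660e-04,  9.52370780e-01,  3.04941562e-01,
        -8.49240870e-02],
       [-8.20709442e-04, -3.04940966e-01,  9.52370901e-01,
         1.97821868e-02],
       [ 0.00000000e+00,  0.00000000e+00,  0.00000000e+00,
         1.00000000e+00]])}
```

View pics/top0.png

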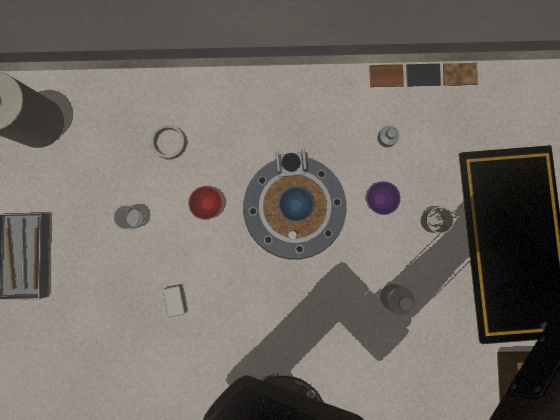

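View pics/scene0.png

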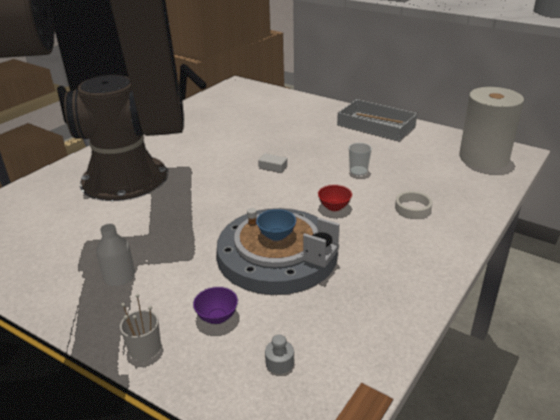

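View pics/wrist0.png

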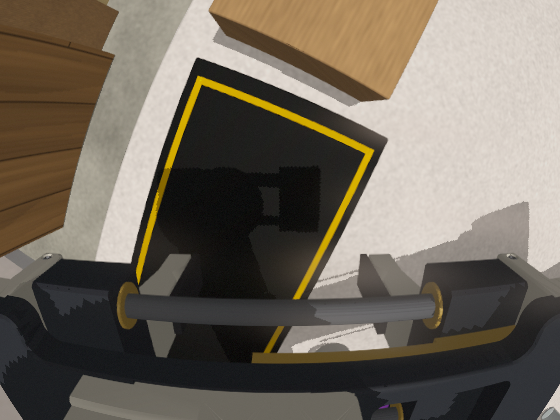

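The top view shows the turntable at about (295,207), with the black cap at (291,161) between its cheeks on the far side (+x). Counter-clockwise is to the left (+y). The vial is at (293,235), and purple and red look-alike bowls stand on either side. Next I'll zoom in and measure.

```bash
cat > h.py <<'E'
import numpy as np,cv2
from scipy.spatial.transform import Rotation as R
from plant import ctrl
def cam(n):
    p=ctrl.camera_params(n); f=210/np.tan(np.radians(p['fovy']/2))
    return p,f,R.from_euler('xyz',p['rotation'],degrees=True).as_matrix()
def ray(n,u,v,z):
    p,f,M=cam(n); d=M@np.array([(u-p['cx'])/f,(v-p['cy'])/f,1]); e=p['eye']
    return e+d*(z-e[2])/d[2]
def proj(n,X):
    p,f,M=cam(n); c=M.T@(np.array(X)-p['eye']); return p['cx']+f*c[0]/c[2],p['cy']+f*c[1]/c[2]
E
python3 - <<'E'
from h import *
a=cv2.imread('pics/top0.png'); g=cv2.resize(a[135:275,225:365],None,fx=4.2,fy=4.2,interpolation=cv2.INTER_CUBIC); cv2.imwrite('pics/topz.png',g)
s=cv2.imread('pics/scene0.png'); cv2.imwrite('pics/scz.png',cv2.resize(s[190:300,200:360],None,fx=5,fy=5,interpolation=cv2.INTER_CUBIC))
for n,z in(('top',0.08),):
    for u,v in((291,161),(295,205),(388,136),(168,141)): print(ray(n,u,v,z))
hsv=cv2.cvtColor(a,cv2.COLOR_BGR2HSV)
# base blue-grey ring
m=((hsv[...,0]>95)&(hsv[...,0]<125)&(hsv[...,1]>30)).astype(np.uint8)
m=cv2.morphologyEx(m,cv2.MORPH_CLOSE,np.ones((5,5)))
for c in cv2.findContours(m,0,2)[0]:
    if cv2.contourArea(c)>1500: print(cv2.contourArea(c),cv2.fitEllipse(cv2.convexHull(c)),cv2.boundingRect(c))
# black cap
b=np.zeros(a.shape[:2],np.uint8); b[145:180,275:310]=a[145:180,275:310].max(2)<38
for c in cv2.findContours(b,0,2)[0]: 
    if cv2.contourArea(c)>40: M=cv2.moments(c);print(cv2.contourArea(c),M['m10']/M['m00'],M['m01']/M['m00'],cv2.boundingRect(c))
E
```

```text
[ 0.66653066 -0.03447568  0.08      ]
[ 0.55555036 -0.04231309  0.08      ]
[ 0.72529772 -0.27947794  0.08      ]
[0.72364097 0.27536409 0.08      ]
5247.5 ((533.58447265625, 309.25927734375), (63.77253723144531, 194.57464599609375), 4.681201934814453) (502, 211, 58, 189)
```

View pics/topz.png

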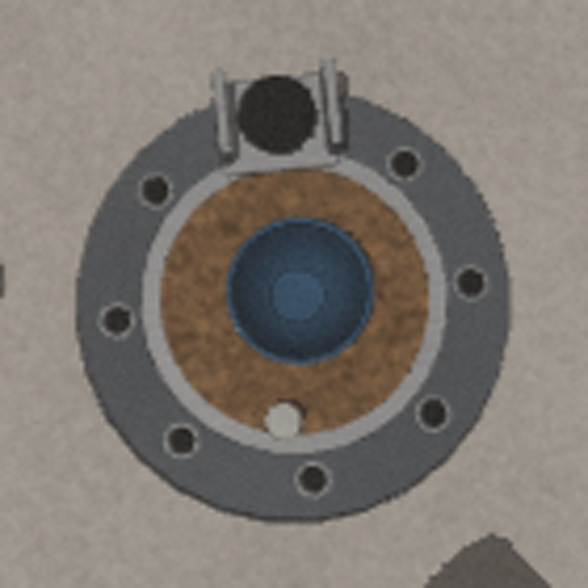

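View pics/scz.png

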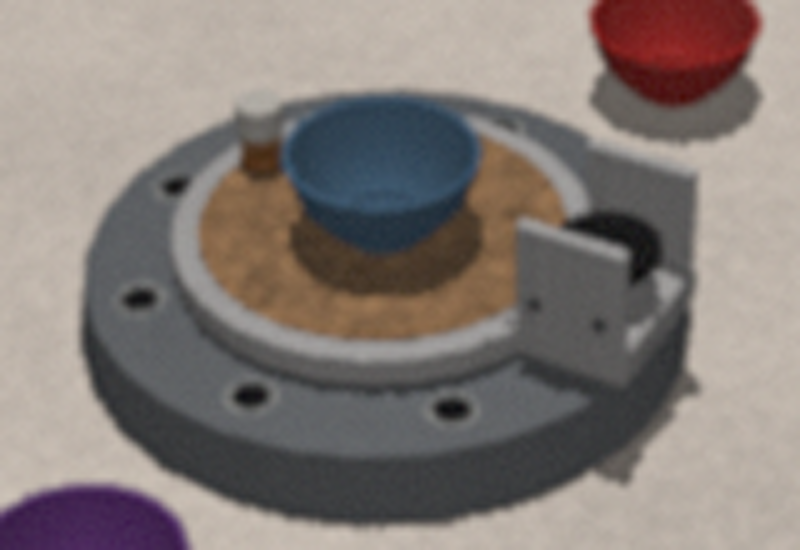

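The zoomed top view shows seven visible holes and the cap at zoom (277,114). The cheeks stand at zoom x of about 226 and 332. I'll fit the centre from the holes on the z=0.035 plane.

Run:
```python
from h import *
a=cv2.imread('pics/top0.png')
g=cv2.cvtColor(a,cv2.COLOR_BGR2GRAY)
H=[(155,190),(117,320),(181,440),(313,479),(433,413),(471,282),(404,163)]
P=[]
for u,v in H:
    u0,v0=(u+.5)/4.2+224.5,(v+.5)/4.2+134.5
    ys,xs=np.mgrid[round(v0)-4:round(v0)+5,round(u0)-4:round(u0)+5]
    w=np.clip(75-g[ys,xs].astype(float),0,None)
    w[(xs-u0)**2+(ys-v0)**2>14]=0
    c=((w*xs).sum()/w.sum(),(w*ys).sum()/w.sum()); P.append(ray('top',*c,.035)[:2])
P=np.array(P)
C=(P[0]+P[4]+P[1]+P[5]+P[2]+P[6])/6
print('holes',P.round(4).tolist(),'pair centres',((P[0]+P[4])/2),((P[1]+P[5])/2),((P[2]+P[6])/2))
print('C',C,np.linalg.norm(P-C,axis=1),np.degrees(np.arctan2(*(P-C).T[::-1])))
ys,xs=np.mgrid[148:176,279:303]; m=(g[ys,xs]<48)&((xs-291)**2+(ys-161.7)**2<140)
u,v=xs[m].mean(),ys[m].mean(); K=ray('top',u,v,.082)[:2]; print('cap',u,v,m.sum(),K,np.linalg.norm(K-C),np.degrees(np.arctan2(*(K-C)[::-1])))
for u,v in((226,155),(219,72),(326,60),(337,148)): print('cheek',ray('top',(u+.5)/4.2+224.5,(v+.5)/4.2+134.5,.106))
# scene check of cap
print('scene proj cap',proj('scene',[*K,.082]),'zoom',(np.array(proj('scene',[*K,.082]))-[200,190])*5)
th=np.degrees(np.arctan2(*(K-C)[::-1]))
print('holeproj scene',[(((np.array(proj('scene',[*p,.035]))-[200,190])*5).round(0).tolist()) for p in P[3:]])
```

```text
holes [[0.6264, 0.0419], [0.5461, 0.0669], [0.4714, 0.028], [0.4464, -0.052], [0.4853, -0.1268], [0.5656, -0.152], [0.6403, -0.1129]] pair centres [ 0.55581528 -0.04243845] [ 0.5558367  -0.04259718] [ 0.55585529 -0.0424293 ]
C [ 0.55583576 -0.04248831] [0.1100129  0.10977283 0.10997244 0.1098443  0.10996265 0.10998988
 0.10992682] [  50.13037015   95.08329937  140.12230649 -175.04781609 -129.91931421
  -84.92577631  -39.81743313]
cap 290.7705627705628 161.65367965367966 231 [ 0.66452358 -0.03382953] 0.10903218014467793 4.554934599575844
cheek [ 0.63639233 -0.00271659  0.106     ]
cheek [6.85391913e-01 5.35205919e-04 1.06000000e-01]
cheek [ 0.69125614 -0.06210353  0.106     ]
cheek [ 0.63926786 -0.06741181  0.106     ]
scene proj cap (np.float64(320.8374189434034), np.float64(237.1951048750754)) zoom [604.18709472 235.97552438]
holeproj scene [[178.0, 181.0], [140.0, 294.0], [251.0, 391.0], [452.0, 404.0]]
```

The hole fit gives an axis at (0.5558, -0.0425), radius 0.110 (the expected value), and hole angles of 5° + 45°k. The cap sits at 5°, and its reprojection agrees with the scene view. I'll work out the moves from that.

```bash
cat >> h.py <<'E'
C=np.array([.5558,-.0425])
def shift(tips,yaw):
    "tips: xyz of fingertips"
    o=ctrl.get_obs(); M=R.from_euler('xyz',o['orientation'],degrees=True).as_matrix()
    t=np.array(tips)+[0,0,.178]
    d=M.T@(t-o['tool_pos'])*100
    cy=np.degrees(np.arctan2(M[1,0],M[0,0]))
    return d.round(2).tolist(), round((cy-yaw+180)%360-180,1)
def pt(deg,z,r=.11):
    a=np.radians(deg); return [C[0]+r*np.cos(a),C[1]+r*np.sin(a),z]
E
python3 - <<'E'
from h import *
print(pt(5,.2),shift(pt(5,.2),95),ctrl.get_obs()['clock'])
E
```

```text
[np.float64(0.665381416790092), np.float64(-0.03291286829775761), 0.2] ([34.84, 58.07, 2.63], np.float64(21.5)) 0.15
```

Call:
carry_out --pt "0.5 0.8 0" --pt "1.5 2.4 0.1" --pt "3 5 0.2" --pt "5 8.3 0.4" --pt "7 11.7 0.5" --pt "9 15 0.7" --pt "11 18.3 0.8" --pt "13 21.7 1" --pt "15 25 1.1" --pt "17 28.3 1.3" --pt "19 31.7 1.4" --pt "20.9 34.8 1.6" --twist '[0, 1, 2, 3, 4.5, 6, 7.5, 9, 10.5, 12, 13.5, 15]' --fingers -1

```text
clock: 1.15
tool_pos: [0.5201, -0.2591, 0.3883]
orientation: [180.0, -0.1, 101.5]
force: [1.4, -0.6, -0.6]
opening: 0.0129
```

Run:
```python
from h import *
print(shift(pt(5,.15),95),ctrl.get_obs()['opening'])
```

```text
([19.27, 18.73, 6.06], np.float64(6.5)) 0.012917580500931678
```

Call:
carry_out --pt "1.8 1.8 0.4" --pt "3.7 3.6 1" --pt "5.6 5.4 1.6" --pt "7.5 7.3 2.2" --pt "9.4 9.2 2.8" --pt "11.3 11 3.5" --pt "13.2 12.8 4.1" --pt "15.1 14.7 4.7" --pt "17 16.5 5.3" --pt "18.3 17.8 5.8" --pt "19 18.4 6" --pt "19.3 18.7 6.1" --twist '[0.5, 1, 1.5, 2, 2.7, 3.4, 4, 4.6, 5.2, 5.8, 6.2, 6.5]'

```text
clock: 2.15
tool_pos: [0.6652, -0.0311, 0.3266]
orientation: [-179.9, -0.1, 95.0]
force: [0.3, 0.0, -0.1]
opening: 0.0002
```

Run:
```python
from h import *
o=ctrl.get_obs();print(o['opening'],o['tool_pos'],o['orientation'],shift(pt(5,.11),95))
for n in('wrist','top','scene'): cv2.imwrite(f'pics/{n}1.png',ctrl.snapshot(n))
s=cv2.imread('pics/scene1.png'); cv2.imwrite('pics/scz1.png',cv2.resize(s[130:300,180:380],None,fx=4,fy=3.5,interpolation=cv2.INTER_CUBIC))
```

```text
0.00023781763089532774 [ 0.66524504 -0.03105329  0.32663441] [-1.79920544e+02 -6.58616019e-02  9.50249925e+01] ([-0.19, 0.0, 3.86], np.float64(0.0))
```

View pics/wrist1.png

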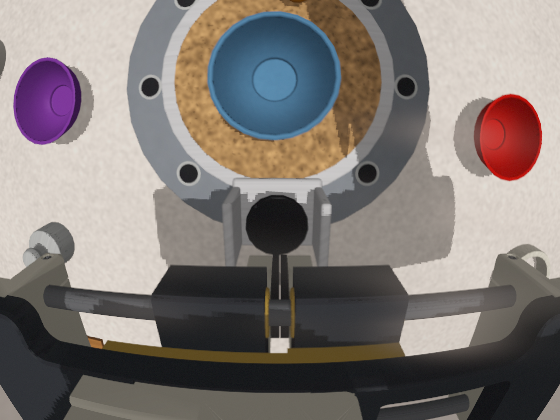

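View pics/scz1.png

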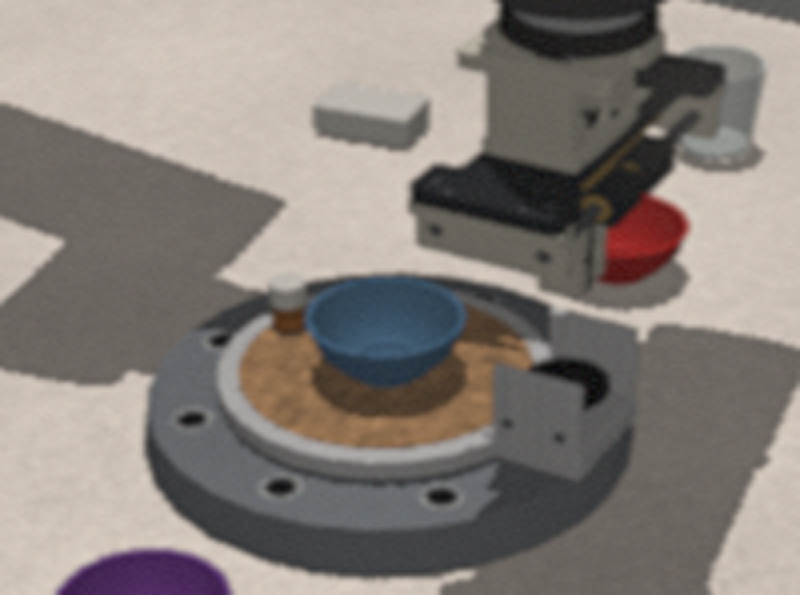

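The wrist view shows the cap at (277,225) between cheeks at x of about 232 and 322. The fingertips are shut, directly ahead of and above it. I'll cross-check the cap's position with the fisheye ray.

```bash
cat >> h.py <<'E'
def wray(u,v,z):
    p=ctrl.camera_params('wrist'); f=210/np.tan(np.radians(p['fovy']/2))
    dx,dy=u-p['cx'],v-p['cy']; r=np.hypot(dx,dy)+1e-9; th=r/f
    d=np.array([np.sin(th)*dx/r,np.sin(th)*dy/r,np.cos(th)])
    o=ctrl.get_obs(); M=R.from_euler('xyz',o['orientation'],degrees=True).as_matrix(); T=p['T_tool_cam']
    e=o['tool_pos']+M@T[:3,3]; d=M@T[:3,:3]@d
    return e+d*(z-e[2])/d[2]
E
python3 - <<'E'
from h import *
print('cap',wray(277,225,.082),'expect',pt(5,.082))
print('cheeks L/R top inner',wray(238,222,.106),wray(314,222,.106),'bowl rim c',wray(274,76,.094))
print('holes',wray(367,173,.035),wray(189,173,.035), wray(406,87,.035))
E
```

```text
cap [ 0.66142067 -0.03559831  0.082     ] expect [np.float64(0.665381416790092), np.float64(-0.03291286829775761), 0.082]
cheeks L/R top inner [ 0.65296495 -0.06204492  0.106     ] [ 0.64865471 -0.01203114  0.106     ] bowl rim c [ 0.55646722 -0.0463869   0.094     ]
holes [0.62386901 0.03969314 0.035     ] [ 0.63715009 -0.11508268  0.035     ] [0.54382043 0.0657395  0.035     ]
```

The wrist and top views agree to about 3 mm, which is the calibration limit, so I'll shift the centre about 1 mm towards the wrist reading. The side clearance is 8 mm. Next I descend to between the cheeks, just above the cap.

```bash
sed -i 's/^C=.*/C=np.array([.5550,-.0433])/' h.py
python3 - <<'E'
from h import *
print(shift(pt(5,.090),95))
E
```

```text
([-0.09, -0.02, 5.96], np.float64(-0.0))
```

Call:
carry_out --pt "-0.1 0 0.4" --pt "-0.1 0 1" --pt "-0.1 0 1.7" --pt "-0.1 0 2.4" --pt "-0.1 0 3.1" --pt "-0.1 0 3.8" --pt "-0.1 0 4.4" --pt "-0.1 0 4.9" --pt "-0.1 0 5.3" --pt "-0.1 0 5.6" --pt "-0.1 0 5.8" --pt "-0.1 0 5.9" --twist '[0, 0, 0, 0, 0, 0, 0, 0, 0, 0, 0, 0]'

```text
clock: 3.3
tool_pos: [0.6648, -0.0338, 0.2684]
orientation: [-180.0, -0.1, 95.0]
force: [0.8, -0.4, 0.3]
opening: 0.0007
```

Run:
```python
from h import *
o=ctrl.get_obs();print(o['force'],o['tool_pos'],shift(pt(5,.067),95))
for n in('wrist','scene'): cv2.imwrite(f'pics/{n}2.png',ctrl.snapshot(n))
s=cv2.imread('pics/scene2.png'); cv2.imwrite('pics/scz2.png',cv2.resize(s[160:300,200:360],None,fx=4,fy=4,interpolation=cv2.INTER_CUBIC))
```

```text
[ 0.83074959 -0.39220266  0.29767024] [ 0.66475613 -0.03380167  0.26838188] ([0.01, -0.02, 2.34], np.float64(-0.0))
```

View pics/wrist2.png

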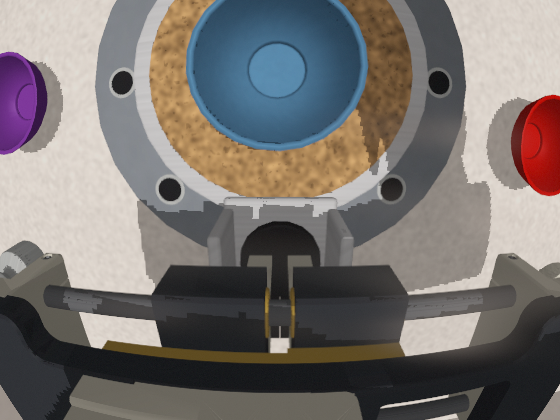

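View pics/scz2.png

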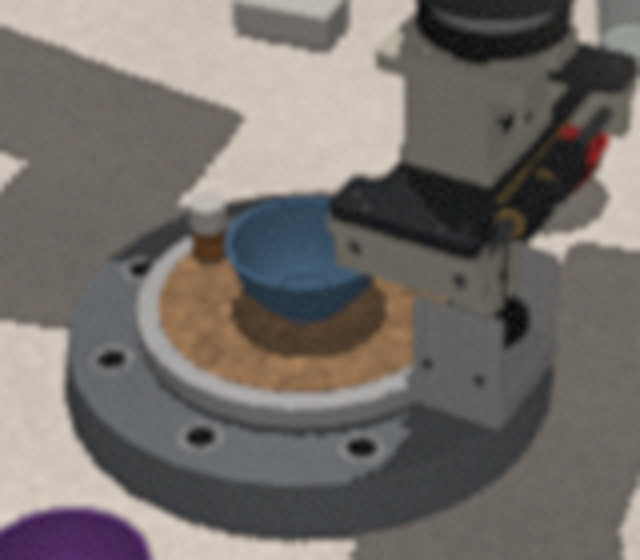

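The fingers have gone between the cheeks over the cap with no contact force, and the bowl and body are clear. Now I press the cap.

Call:
carry_out --pt "0 0 0.3" --pt "0 0 0.7" --pt "0 0 1.0" --pt "0 0 1.3" --pt "0 0 1.6" --pt "0 0 1.9" --pt "0 0 2.1" --pt "0 0 2.2" --pt "0 0 2.2" --twist '[0, 0, 0, 0, 0, 0, 0, 0, 0]'

```text
clock: 4.15
tool_pos: [0.6649, -0.0337, 0.2469]
orientation: [180.0, -0.0, 95.0]
force: [-1.8, 1.3, 7.1]
opening: 0.0006
```

Run:
```python
from h import *
o=ctrl.get_obs();print(o['force'],o['moment'],o['tool_pos'],shift(pt(5,.067),95))
```

```text
[-1.79485781  1.29966642  7.06976308] [ 0.26731457  0.54933002 -0.025502  ] [ 0.6649315  -0.03370022  0.24694611] ([0.0, -0.04, 0.19], np.float64(-0.0))
```

The force is about 7 N, so the plunger is pressed around 12–13 mm. I'll press slightly further and start the arc, where tool +x is tangential counter-clockwise.

Call:
carry_out --pt "0 0 0.1" --pt "0 0 0.2" --pt "0 0 0.2" --pt "0.2 0 0.2" --pt "0.4 0 0.2" --pt "0.8 0 0.2" --pt "1.15 -0.06 0.2" --pt "1.55 -0.1 0.2" --pt "1.9 -0.15 0.2" --pt "2.3 -0.25 0.2" --pt "2.65 -0.3 0.2" --pt "3.0 -0.4 0.2" --twist '[0, 0, 0, -1, -2, -4, -6, -8, -10, -12, -14, -16]'

```text
clock: 5.15
tool_pos: [0.6585, -0.0044, 0.2457]
orientation: [179.9, 0.0, 111.1]
force: [-1.6, -1.3, 7.8]
opening: 0.0004
```

Run:
```python
from h import *
o=ctrl.get_obs();print(o['force'],o['moment'],o['tool_pos'],o['orientation'],shift(pt(20,.067),110))
for n in('wrist','top'): cv2.imwrite(f'pics/{n}3.png',ctrl.snapshot(n))
a=cv2.imread('pics/top3.png'); cv2.imwrite('pics/topz3.png',cv2.resize(a[135:275,225:365],None,fx=4.2,fy=4.2,interpolation=cv2.INTER_CUBIC))
```

```text
[-1.55541131 -1.30586268  7.78623527] [-0.68011887  0.5533345  -0.04242215] [ 0.65849881 -0.00443081  0.24571592] [1.79947325e+02 8.03591532e-03 1.11111157e+02] ([-0.11, -0.06, 0.07], np.float64(1.1))
```

View pics/wrist3.png

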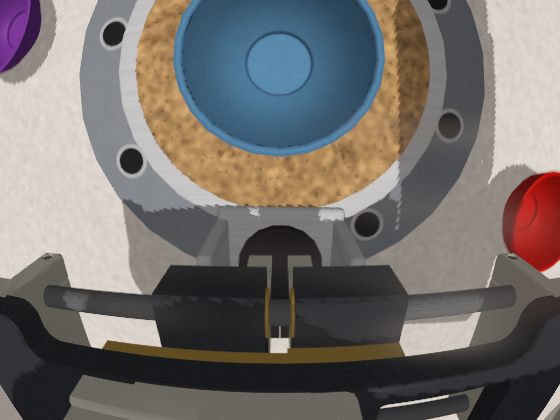

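View pics/topz3.png

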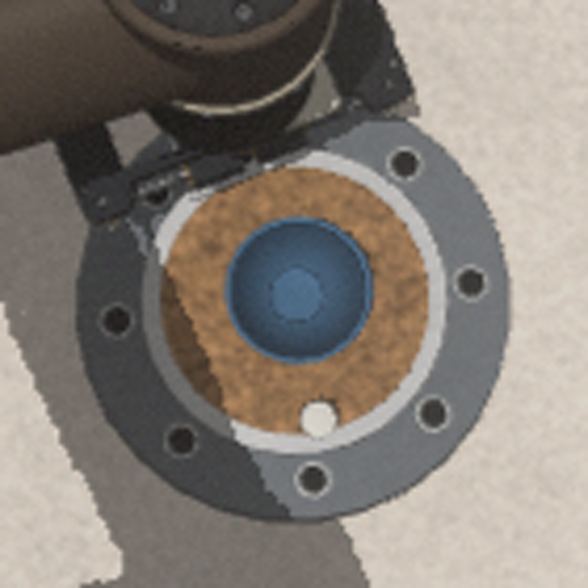

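The vial has moved from zoom (285,420) to (320,420), so the table has turned about 16° with the fingers. The bowl is still centred. Continuing the arc to about 38°.

Call:
carry_out --pt "0.2 0 0.08" --pt "0.4 0 0.08" --pt "0.8 0 0.08" --pt "1.15 -0.06 0.08" --pt "1.55 -0.1 0.08" --pt "1.9 -0.15 0.08" --pt "2.3 -0.25 0.08" --pt "2.65 -0.35 0.08" --pt "3.05 -0.45 0.08" --pt "3.4 -0.55 0.08" --pt "3.75 -0.65 0.08" --pt "3.9 -0.7 0.08" --twist '[-1, -2, -4, -6, -8, -10, -12, -14, -16, -18, -20, -21]'

```text
clock: 6.25
tool_pos: [0.638, 0.0299, 0.2458]
orientation: [179.9, 0.1, 132.3]
force: [-0.1, -1.8, 7.0]
opening: 0.0004
```

```bash
cat > vial.py <<'E'
from h import *
import sys
k=sys.argv[1]
o=ctrl.get_obs();p=o['tool_pos'][:2]-C
print(o['clock'],o['force'].round(1),o['tool_pos'].round(4),'tool ang',np.degrees(np.arctan2(p[1],p[0]))-5,'r',np.hypot(*p),'yaw',o['orientation'][2])
a=ctrl.snapshot('top'); cv2.imwrite(f'pics/top{k}.png',a); cv2.imwrite(f'pics/topz{k}.png',cv2.resize(a[135:275,225:365],None,fx=4.2,fy=4.2,interpolation=cv2.INTER_CUBIC))
def va(a):
    CC=np.array([.5558,-.0425]); m=(a.min(2)>125).astype(np.uint8); m[:200]=0;m[260:]=0;m[:,:255]=0;m[:,335:]=0
    for c in cv2.findContours(m,0,2)[0]:
        A=cv2.contourArea(c)
        if A>15:
            M=cv2.moments(c); q=ray('top',M['m10']/M['m00'],M['m01']/M['m00'],.086)[:2]-CC
            if np.hypot(*q)<.09: print('vial',A,np.hypot(*q),np.degrees(np.arctan2(q[1],q[0]))%360)
va(cv2.imread('pics/top0.png')); va(a)
E
python3 vial.py 4
```

```text
6.25 [-0.1 -1.8  7. ] [0.638  0.0299 0.2458] tool ang 36.426637837498646 r 0.11069431060781877 yaw 132.2549079172741
vial 396.5 0.054349979826696704 174.8849786571526
vial 493.5 0.05339107275407993 183.0146092430314
```

View pics/topz4.png

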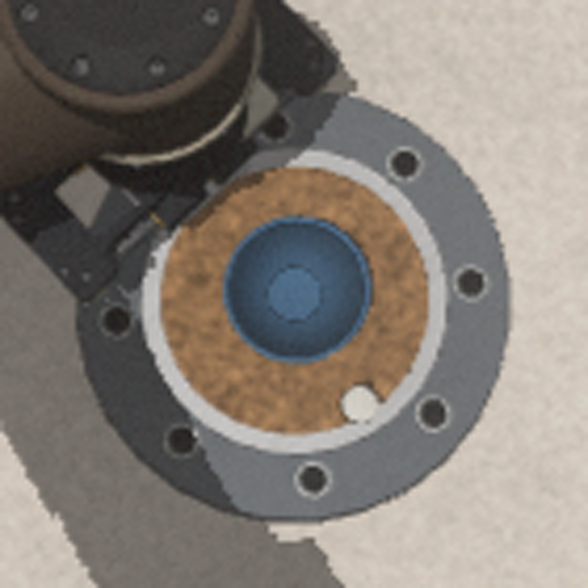

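Run:
```python
from h import *
CC=np.array([.5558,-.0425])
for u,v in((285,420),(320,420),(360,404)):
    q=ray('top',(u+.5)/4.2+224.5,(v+.5)/4.2+134.5,.086)[:2]-CC; print(np.hypot(*q),np.degrees(np.arctan2(q[1],q[0]))%360)
print(shift(pt(41.4,.089),136.4))
```

```text
0.0743136590592098 173.79872636160545
0.07528196295626054 189.56912964621148
0.07462391464776331 209.00970606038763
([-0.02, -0.06, -2.12], np.float64(-4.1))
```

The vial's angle puts the table at about 35°, and the tool at 36°. Now I lift the tips off the cap to z of about 0.089. The pin should ride under the ring, and the tips stay between the cheeks.

Call:
carry_out --pt "0 0 -0.2" --pt "0 0 -0.5" --pt "0 0 -0.9" --pt "0 0 -1.3" --pt "0 0 -1.7" --pt "0 0 -2.0" --pt "0 0 -2.1" --pt "0 0 -2.1" --twist '[0, 0, 0, 0, 0, 0, 0, 0]'

```text
clock: 6.97
tool_pos: [0.6379, 0.0301, 0.2671]
orientation: [179.9, 0.1, 132.3]
force: [0.0, 1.1, -0.8]
opening: 0.0004
```

```bash
python3 vial.py 5|head -1
python3 - <<'E'
from h import *
print(shift(pt(50,.089),140), shift(pt(54,.089),141))
cv2.imwrite('pics/wrist5.png',ctrl.snapshot('wrist'))
E
```

```text
6.9667 [ 0.   1.1 -0.8] [0.6379 0.0301 0.2671] tool ang 36.513042329485465 r 0.11072290022610787 yaw 132.28785316154818
([1.62, -0.16, -0.02], np.float64(-7.7)) ([2.38, -0.29, -0.02], np.float64(-8.7))
```

View pics/wrist5.png

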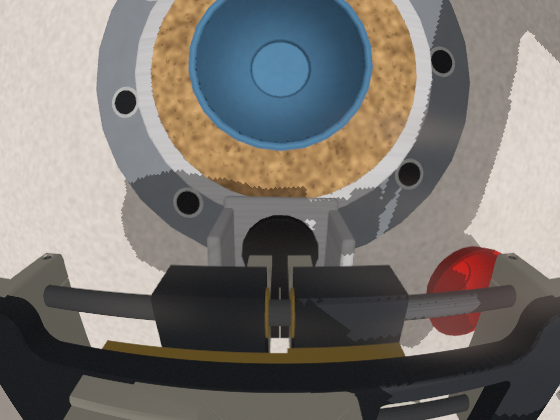

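View pics/topz5.png

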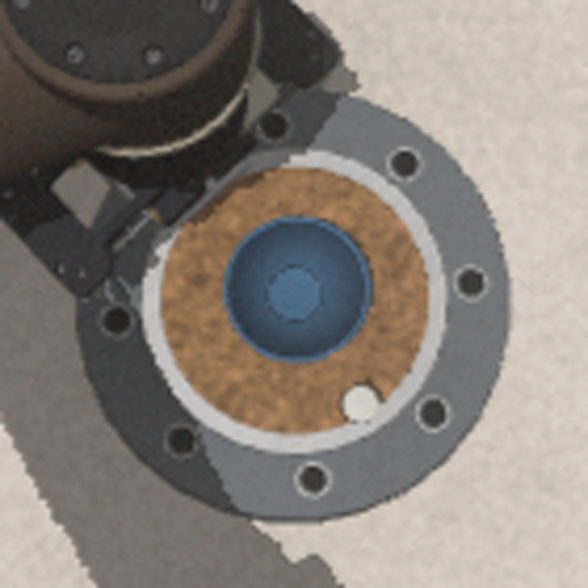

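No force now. The cap stayed down, with the tips above it and still below the cheek tops. I'll push the counter-clockwise cheek slowly.

Call:
carry_out --pt "0.15 0 0" --pt "0.3 0 0" --pt "0.45 0 0" --pt "0.6 -0.02 0" --pt "0.72 -0.03 0" --pt "0.84 -0.04 0" --pt "0.96 -0.05 0" --pt "1.08 -0.06 0" --pt "1.2 -0.07 0" --pt "1.3 -0.08 0" --pt "1.4 -0.1 0" --pt "1.5 -0.1 0" --twist '[0, 0, 0, -0.5, -1, -1.5, -2, -2.5, -3, -3.5, -4, -4.5]'

```text
clock: 8.07
tool_pos: [0.6272, 0.0403, 0.2667]
orientation: [179.9, 0.1, 136.8]
force: [2.1, -3.0, -1.0]
opening: 0.0005
```

```bash
python3 vial.py 6|head -1
```

```text
8.0667 [ 2.1 -3.  -1. ] [0.6272 0.0403 0.2667] tool ang 44.18298068811424 r 0.11045645636162564 yaw 136.82680804093727
```

View pics/topz6.png

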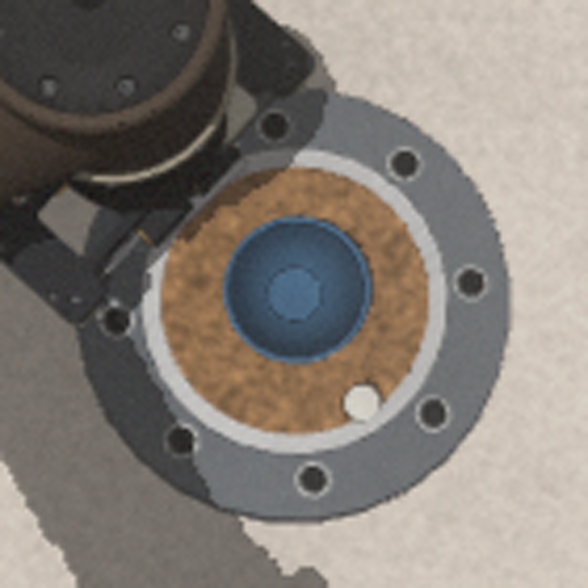

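The cheek is in contact, with about 3.7 N building up. I'll carry on slowly.

Call:
carry_out --pt "0.1 0 0" --pt "0.2 -0.01 0" --pt "0.3 -0.02 0" --pt "0.4 -0.03 0" --pt "0.5 -0.04 0" --pt "0.6 -0.05 0" --pt "0.7 -0.06 0" --pt "0.8 -0.07 0" --pt "0.9 -0.08 0" --pt "1.0 -0.09 0" --pt "1.1 -0.1 0" --pt "1.2 -0.12 0" --twist '[-0.5, -1, -1.5, -2, -2.5, -3, -3.5, -4, -4.5, -5, -5.5, -6]'

```text
clock: 9.12
tool_pos: [0.617, 0.0479, 0.2665]
orientation: [179.9, 0.1, 142.9]
force: [0.1, 0.6, 0.2]
opening: 0.0001
```

```bash
python3 vial.py 7|head -1
```

```text
9.1167 [0.1 0.6 0.2] [0.617  0.0479 0.2665] tool ang 50.79323814670652 r 0.11028101098997971 yaw 142.91092725608613
```

View pics/topz7.png

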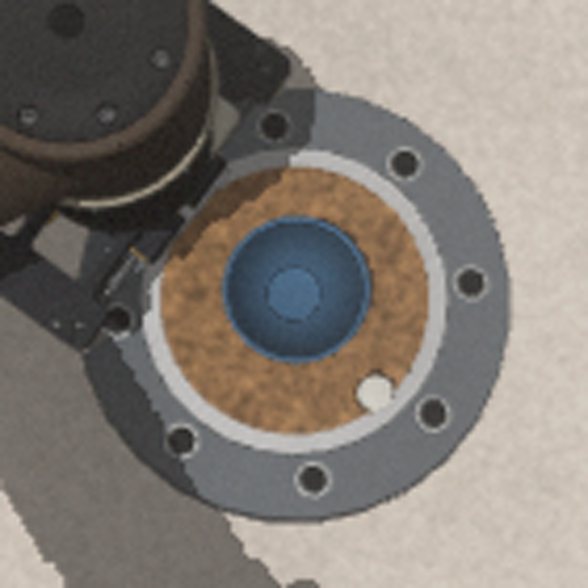

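Run:
```python
from h import *
CC=np.array([.5558,-.0425])
for u,v in((361,402),(375,392)):
    q=ray('top',(u+.5)/4.2+224.5,(v+.5)/4.2+134.5,.086)[:2]-CC; print(np.hypot(*q),np.degrees(np.arctan2(q[1],q[0]))%360-173.8)
cv2.imwrite('pics/wrist7.png',ctrl.snapshot('wrist'))
```

```text
0.0739123496049157 36.062597359987535
0.07379845613523064 43.92245803084114
```

View pics/wrist7.png

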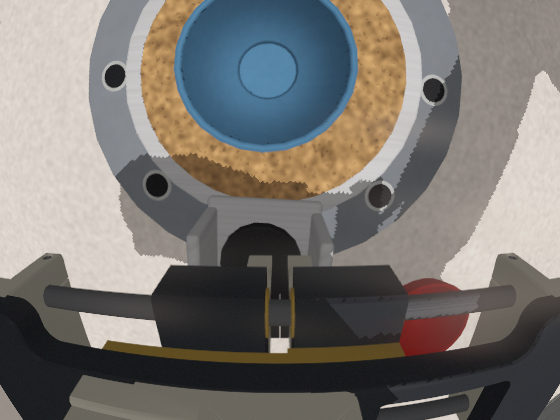

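The vial angle puts the table at about 44°, close to the hole. I'll nudge a few millimetres more and watch the force.

Call:
carry_out --pt "0.07 0 0" --pt "0.14 -0.01 0" --pt "0.2 -0.01 0" --pt "0.25 -0.01 0" --pt "0.3 -0.02 0" --pt "0.3 -0.02 0" --twist '[0, 0, 0, 0, 0, 0]'

```text
clock: 9.72
tool_pos: [0.6144, 0.0494, 0.2665]
orientation: [179.9, 0.1, 142.9]
force: [0.5, -1.0, 0.5]
opening: 0.0002
```

```bash
python3 vial.py 8|head -1; python3 -c "
from h import *
cv2.imwrite('pics/wrist8.png',ctrl.snapshot('wrist'))"
```

```text
9.7167 [ 0.5 -1.   0.5] [0.6144 0.0494 0.2665] tool ang 52.35438727514521 r 0.11015103540795707 yaw 142.89186912096662
```

View pics/wrist8.png

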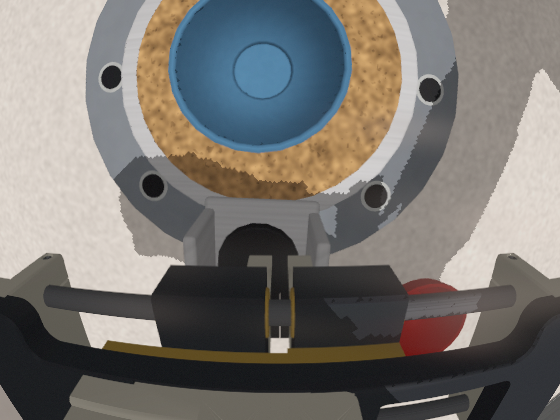

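View pics/topz8.png

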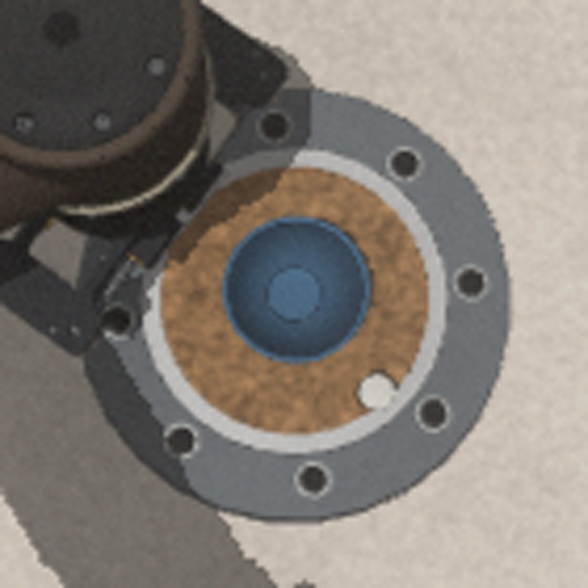

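The cap and the base holes shifted equally in the wrist view, so the table stayed put. It may already be locked. I'll test by pushing a little more.

Call:
carry_out --pt "0.08 0 0" --pt "0.16 -0.01 0" --pt "0.24 -0.01 0" --pt "0.3 -0.02 0" --pt "0.35 -0.02 0" --pt "0.4 -0.02 0" --pt "0.4 -0.02 0" --twist '[0, 0, 0, 0, 0, 0, 0]'

```text
clock: 10.4
tool_pos: [0.6124, 0.0507, 0.2667]
orientation: [179.9, 0.2, 142.9]
force: [8.2, -10.3, -5.1]
opening: 0.0002
```

```bash
python3 vial.py 9|head -1; python3 -c "
from h import *
cv2.imwrite('pics/wrist9.png',ctrl.snapshot('wrist'))"
```

```text
10.4 [  8.2 -10.3  -5.1] [0.6124 0.0507 0.2667] tool ang 53.600720512680354 r 0.11013896955351725 yaw 142.89579970203528
```

View pics/topz9.png

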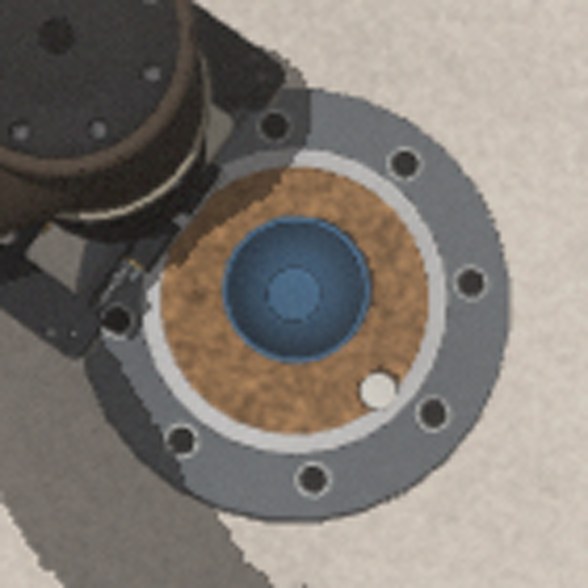

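View pics/wrist9.png

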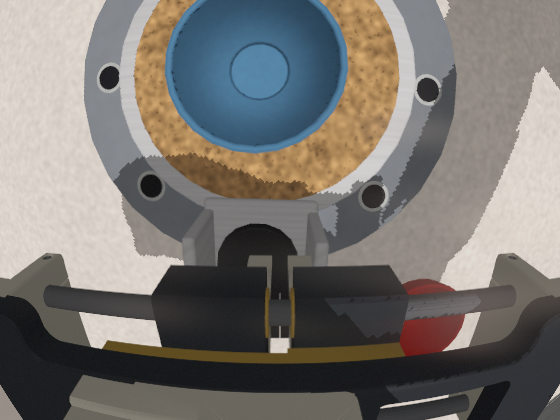

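The table holds against 13 N at about 45°, so it's locked. I'll back off the cheek, then lift out and look.

Call:
carry_out --pt "-0.2 0 0" --pt "-0.5 0.02 0" --pt "-0.8 0.04 0" --pt "-0.9 0.04 -0.2" --pt "-0.9 0.04 -0.8" --pt "-0.9 0.04 -1.6" --pt "-0.9 0.04 -2.6" --pt "-0.9 0.04 -4" --pt "-0.9 0.04 -6" --pt "-0.9 0.04 -8" --pt "-0.9 0.04 -10" --pt "-0.9 0.04 -11" --twist '[0, 0, 0, 0, 0, 0, 0, 0, 0, 0, 0, 0]'

```text
clock: 11.5
tool_pos: [0.6196, 0.0458, 0.3808]
orientation: [179.7, 0.4, 142.9]
force: [-0.6, 0.8, 0.2]
opening: 0.0005
```

```bash
python3 vial.py 10|head -1; python3 -c "
from h import *
cv2.imwrite('pics/wrist10.png',ctrl.snapshot('wrist'));print(shift([.62,.22,.25],142.9))"
```

```text
11.5 [-0.6  0.8  0.2] [0.6196 0.0458 0.3808] tool ang 49.047648708165724 r 0.11011049620268541 yaw 142.92483089902342
([10.44, 13.94, -4.81], np.float64(0.0))
```

View pics/wrist10.png

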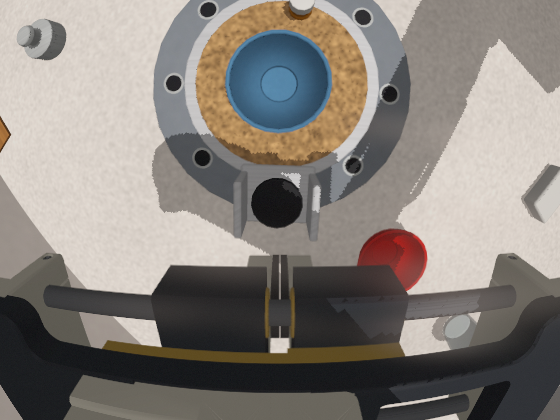

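Call:
carry_out --pt "0.8 1 0" --pt "2 2.6 0" --pt "3.5 4.6 0" --pt "5 6.6 0" --pt "6.5 8.6 0" --pt "8 10.6 0" --pt "9.5 12.6 0" --pt "10.7 14.2 0" --pt "11.5 15.3 0" --pt "12 16 0" --pt "12 16 0" --twist '[0, 0, 0, 0, 0, 0, 0, 0, 0, 0, 0]'

```text
clock: 12.52
tool_pos: [0.6202, 0.2474, 0.379]
orientation: [179.7, 0.4, 143.0]
force: [-0.6, -1.0, -0.6]
opening: 0.0007
```

```bash
python3 vial.py 11; python3 -c "
from h import *
s=ctrl.snapshot('scene');cv2.imwrite('pics/scz11.png',cv2.resize(s[160:300,180:380],None,fx=4,fy=4,interpolation=cv2.INTER_CUBIC))
a=cv2.imread('pics/top11.png');g=cv2.cvtColor(a,cv2.COLOR_BGR2GRAY)
for z in(.07,.082): print(z,proj('top',[.6264,.0419,z]))
"
```

```text
12.5167 [-0.6 -1.  -0.6] [0.6202 0.2474 0.379 ] tool ang 72.3528492718549 r 0.29796558784522315 yaw 142.9990160940369
vial 396.5 0.054349979826696704 174.8849786571526
vial 412.5 0.05236383218585871 180.8882385973682
0.07 (np.float64(261.04266706076237), np.float64(177.99237772344304))
0.082 (np.float64(260.78865899408515), np.float64(177.3164603914107))
```

View pics/topz11.png

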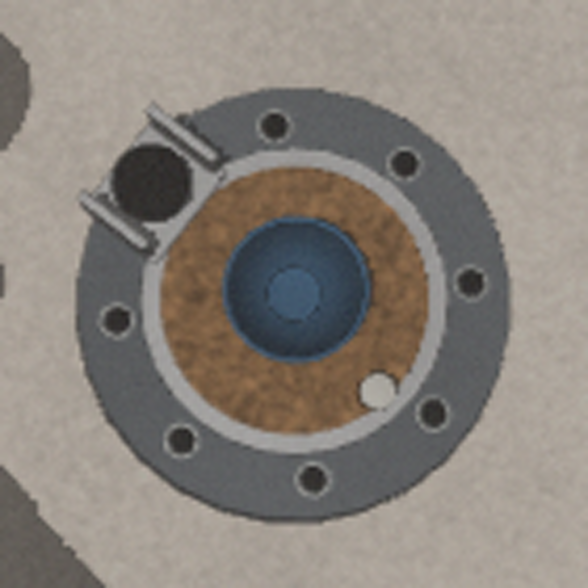

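View pics/scz11.png

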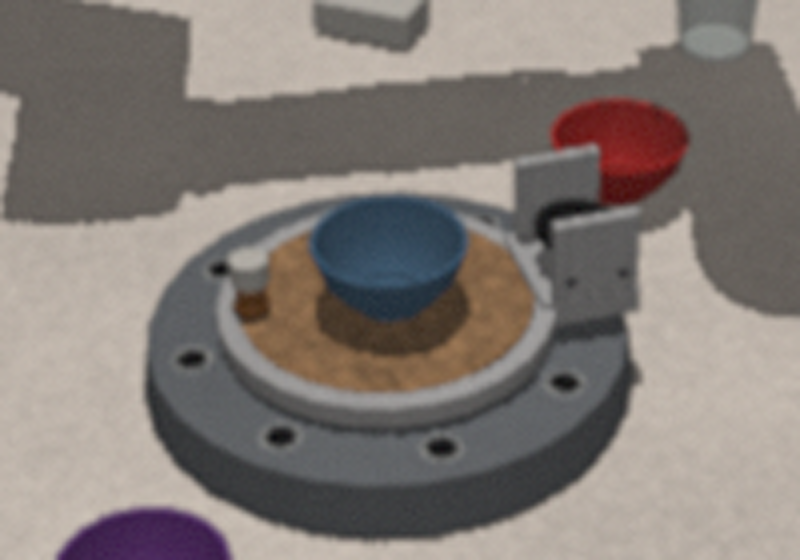

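The cap sits over the next hole, and the bowl and vial are upright. I'll check its height by comparing the cap in the scene view with its projected position when up and when pressed.

Run:
```python
from h import *
a=cv2.imread('pics/top11.png');g=cv2.cvtColor(a,cv2.COLOR_BGR2GRAY)
ys,xs=np.mgrid[164:192,247:275]; m=(g[ys,xs]<48)&((xs-260.9)**2+(ys-178)**2<140)
K=ray('top',xs[m].mean(),ys[m].mean(),.082);c=np.array([.5558,-.0425]);print(K,m.sum(),np.degrees(np.arctan2(*(K[:2]-c)[::-1]))-4.55)
# reference: start picture, cap top-edge in scene (cap known up) then now
s0=cv2.imread('pics/scene0.png'); s=ctrl.snapshot('scene'); cv2.imwrite('pics/scene12.png',s)
def draw(img,ctr,name,x0,y0):
    b=cv2.resize(img[y0:y0+50,x0:x0+66],None,fx=9,fy=9,interpolation=cv2.INTER_CUBIC)
    for z,col in((.082,(0,255,0)),(.070,(0,0,255))):
        q=[proj('scene',[ctr[0]+.0235*np.cos(t),ctr[1]+.0235*np.sin(t),z]) for t in np.linspace(0,6.28,60)]
        for u,v in q: cv2.circle(b,(int((u-x0+.5)*9),int((v-y0+.5)*9)),1,col,-1)
    return b
A=draw(s0,(.6645,-.0338),'a',290,215);B=draw(s,K[:2],'b',295,190)
cv2.imwrite('pics/cmp.png',cv2.resize(np.vstack([A[:290],B[:290]]),None,fx=1,fy=1))
```

```text
[0.62623384 0.04153557 0.082     ] 108 45.482174167219725
```

View pics/cmp.png

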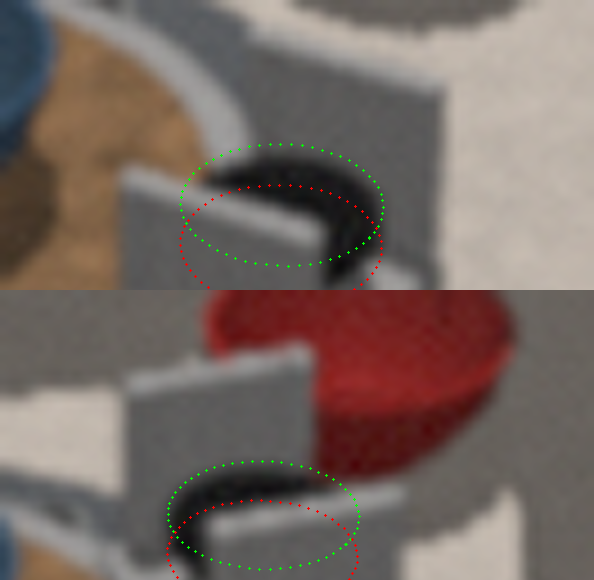

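The cap's rim lies on the green "up" outline (z = 0.082), with the same small offset as in the start picture, so the plunger is fully up. I'm handing the job in.

```bash
python3 -c "
from h import *
print(ctrl.get_obs()['clock'],ctrl.close_job())"
```

```text
the job is handed in; nothing more can be done
12.6667 None
```

I pressed the plunger in with the closed fingertips and turned the table counter-clockwise to about 36°. I then lifted off the cap and pushed the counter-clockwise cheek until the pin sprang into the next hole. The job was handed in at 12.7 s; `close_job` reports no verdict.

- **Lock:** the table held against about 13 N of push before I backed the fingers off.
- **Angle and position:** the top view put the cap within 1 mm of the next hole and the table at 45.5°.
- **Plunger height:** in the scene view the cap's rim matches the fully-up height, as it did at the start.
- **Bowl and vial:** both stood upright, with the bowl centred. The robot was clear of everything at the end.
- **Checks that disagreed:** the wrist camera read the cap about 5 mm from the top camera's position (4 mm in x, 2.7 mm in y), slightly beyond the 2 mm calibration of each. I aimed about 1 mm towards the wrist reading, which left enough clearance. My automatic vial detector picked up the wrong blob, so I read the vial's angle from the picture instead.
- **Not checked:** I did not re-measure the bystander objects at the end. No contact with them showed in the forces or pictures.

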